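# Seat the keyed vial carousel on the autosampler drive

## Task

Pull the dust cap off the autosampler's drive hub and set it aside on the worktop. Then lift the vial carousel off its bench stand, keeping it upright, put its shaft into the hub, turn it until the key slips into the hub's slot, and push it fully home against the spring ejector. The ejector lifts it again if you let go, so finish still gripping the carousel and pressing it home, ready for the clamp screw to be tightened; leave everything else where it stands.

Things in the scene. Friction and masses are not known exactly. Their poses are not given: they have to be found in the camera images.
- drive: Autosampler drive, fixed: low white case, steel hub standing on it. Origin on the worktop under the hub's upright axis. Its front (-x of the body, dark window) faces the robot within 0.25 rad. Case: 80 mm to the front of the axis, 115 to the back, 75 to each side, 58 mm high; needle tower 155 mm high 79 to 111 mm behind the axis. It stands left or right of the middle, the bench stand on the other side.
- hub_mouth (a point): Centre of the hub's flat top face, on the axis, 100 mm above the worktop; axes parallel to the drive's. Hub 46 mm across, 40 mm high, upright bore 18.4 mm across, and one slot for the key, 9 mm wide, from the bore right through the wall, over the whole height. A motor brake holds the hub: it does not turn under less than 2.5 N m.
- hub_front (a point): Point on the hub's top face, 16 mm from the axis towards the drive's front (-x). The slot points this way or up to 0.6 rad to either side (as a turn about z): it differs every time. It can be seen from above once the cap is off, or found by feel: rest the key on the top face, press lightly (3 to 10 N) and turn; the carousel drops when the key meets the slot.
- ejector (a joint): Spring ejector (brass plunger) inside the hub's bore, its travel in m: 0 = up, its top 22.8 mm below the hub's top face; the shaft pushes it down to 0.0092 when the carousel is home. It pushes back with 6 N when first touched, about 11.5 N at home, more than the carousel weighs.
- dust_cap: Black plastic dust cap, 40 g, loose in the hub at the start. Origin on its axis at the underside of its round head (51 mm across, 5 mm thick), which lies on the hub's top face. Below it a 16 mm stem, 14 mm long, sits in the bore: lift straight up more than 14 mm. On top an upright finger tab, 26 mm long (its x), 12 mm thick (its y), 5 to 33 mm above the origin.
- cap_grip (a point): Where to pinch the dust cap: on its axis, 26 mm above its origin, the fingers closing along the cap's y axis.
- carousel: Vial carousel, 0.25 to 0.4 kg: aluminium disc 104 mm across with six amber vials fixed near its rim. Origin on the axis, z up, in the plane of the shoulder (42 mm across) that lies on the hub's top face when home. Disc 6 to 12 mm above the origin, vials 35 to 49 mm from the axis, from 16 mm below to 22 mm above it. At the start on the stand, origin 42 mm above the worktop, -x to the robot within 0.6 rad.
- carousel_grip (a point): Where to grip the carousel: on its axis, 48 mm above its origin, on the upright grip, 28 mm long (along its x) and 14 mm thick (along its y), which stands from 16 to 64 mm above the origin; the fingers close along the carousel's y axis.
- shaft_tip (a point): Lower end of the carousel's round shaft, on the axis, 32 mm below its origin. Shaft 16 mm across, its last 8 mm tapered to 7 mm.
- key_end (a point): Rounded lower end of the key, 11 mm from the axis on the carousel's -x side, 18 mm below its origin. The key is 6 mm wide, reaches 16 mm from the axis and runs up to the shoulder. A small tab on the disc's rim marks its side from above. With the key resting on the hub's top face, the carousel's origin is 18 mm above hub_mouth.
- stand: Bench stand for the carousel, loose, 0.7 kg: an aluminium tube 64 mm across and 48 mm high on a round foot 88 mm across. Origin at the centre of its underside.
- vial_small: Bystander: small white-capped vial, 21 mm across, 48 mm high, origin under its centre; in the middle, between drive and stand. In front of it, at x = 0.41 to 0.53 m and within 40 mm of y = 0, the worktop (z = 0) is always free: room for the dust cap.
- vial_tall: Bystander: amber vial, 21 mm across, 56 mm high, origin under its centre; in the middle, between drive and stand.
- amber_bottle: Bystander: slim amber bottle, 33 mm across, 112 mm high, origin under its centre; in the middle, farther back.
Things that resemble listed ones, but are neither listed nor needed, are in the scene too. Of the things that look like the dust_cap, the middle-sized one is meant.

How it is judged (in metres and radians):
On the way, in this order (a step that is already met when the one before it is completed fails the run):
1. the dust cap is off the hub and lies let go on the worktop (height (world z) of dust_cap below 0.04 m and horizontal distance between dust_cap and hub_mouth above 0.09 m and contact force between dust_cap and the fingers below 0.2 N), for 0.2 s.
2. the carousel's key has slipped into the hub's slot: shoulder within 12 mm of the hub (z of carousel in the frame of hub_mouth between -0.003 and 0.012 m and horizontal distance between carousel and hub_mouth below 0.003 m and angle between carousel's own z axis and vertical below 0.08 rad), for 0.05 s.
At the end, for the whole second after the job is handed in: The carousel is held by the fingers and pressed home: shoulder within 2.5 mm of the hub's top face, centred within 2.5 mm, upright within 0.05 rad, pressing on the drive with more than 5 N; the dust cap lies at rest on the worktop at least 90 mm from the hub axis; the stand is upright (z of carousel in the frame of hub_mouth between -0.003 and 0.0025 m and horizontal distance between carousel and hub_mouth below 0.0025 m and angle between carousel's own z axis and vertical below 0.05 rad and contact force between carousel and drive above 5 N and contact force between carousel and the fingers above 2 N and height (world z) of dust_cap between -0.005 and 0.04 m and horizontal distance between dust_cap and hub_mouth above 0.09 m and linear speed of each of dust_cap, carousel below 0.02 m/s and angle between stand's own z axis and vertical below 0.1 rad); the arm keeps its last pose, push and grip.
It fails at once if the carousel is tipped more than 0.5 rad (angle between carousel's own z axis and vertical above 0.5 rad).
It fails at once if a bystander is shoved or knocked over (distance of any of vial_small, vial_tall, amber_bottle from where it was at the start of the episode above 0.03 m or angle between any of vial_small, vial_tall, amber_bottle's own z axis and vertical above 0.6 rad).
It fails at once if the bench stand is shoved about or knocked over (distance of stand from where it was at the start of the episode above 0.06 m or angle between stand's own z axis and vertical above 0.5 rad).
It also fails if it takes over 69 s, if anything falls off the work surface, if the arm or the gripper's body presses on something with over 40 N, if the wrist force passes 120 N, or if a joint passes its speed limit or range.

## Robot

A 7-joint arm with a two-finger parallel gripper is mounted at the origin on a cart in front of the work surface, level with it; the furniture and walls round the work are solid. World frame = base frame: x ahead of the robot, y to its left, z up, the work surface at z = 0. Lengths are in mm, angles in rad, forces in N, time in s.
With the tool pointing down it reaches from about 400 to 875 mm from the base axis. Payload 4.4 kg.
Tool frame: the origin (TCP) lies at the very end of the fingers, on their centre line; the grasp point (between the pads) lies ctrl.grip_depth behind it (ctrl.grip_depth is the distance from the TCP to the grasp point, in mm); z points along the fingers, y is the direction in which the jaws open and shut (so a half turn about z gives the same grasp; the last joint's range is limited). The gripper opens to 85 mm and grips with 20 to 120 N. Pads are 22 mm wide; open, the fingers measure 114 mm over their backs; the gripper's body (76 mm by 85 mm) begins 54 mm behind the grasp point. The pads swing forward as they close: fully open they stand 13 mm farther back than shut.
Start: joints at [-1.385, 0.628, 0.038, 1.517, -0.027, 0.996, -0.02], TCP at [161.921, 629.523, 231.313] pointing down, gripper open.
Joint ranges: [-3.06, 3.06], [-0.37, 2.12], [-1.25, 1.32], [0.18, 2.47], [-1.1, 4.24], [0.23, 1.98], [-2.94, 2.94]. Speed limits (rad/s): [2.57, 2.57, 3.14, 3.14, 3.14, 3.14, 3.14].

## Interface

Orientations are given as [roll, pitch, yaw] about the fixed x, y, z axes, in that order (R = Rz(yaw) Ry(pitch) Rx(roll)).
In Python, from cell import ctrl gives the robot as it stands.
- The arm moves only by the tool servo_tool, never from a script. Its argument "commands" is one flat list of numbers, 5 for each row, row after row: the shift along the tool's x, y, z in units of 25 mm (1.0 is 25 mm), then the turn about the tool's z in units of 6 degrees (1.0 is 6 degrees), then the closure, from 0 (fully open) to 1 (shut). In form: [tx, ty, tz, twist, gripper, tx, ty, tz, twist, gripper, ...]. A call has 1 to 10 rows; each row is the pose to reach, as a shift and turn from the pose commanded when the call began, along the tool's axes at that moment; what a row does not reach only later rows make up. A row lasts 1/12 s, in which the tool goes at most 41.7 mm and 7.16 degrees, less where a joint would pass 70% of its speed; a pose out of reach is approached as far as the arm can. A call with a gripper value outside its range is refused whole. The fingers move at their own pace and stop on an object; the grip force is fixed at half the most. Time passes only in rows, so rows that repeat a pose let the fingers close. It gives the time, the measured TCP pose, the force and the opening at its end, in the units of the state.
- ctrl.read_state(): the state, without advancing time (a new reading comes with each control period).
- ctrl.get_image(name): name is "scene" or "top" or "wrist"; returns a dict with "img" (400x640x3 uint8, blue, green, red), "K" (3x3 intrinsics, pixels), "T" (4x4, takes a point from camera to world coordinates). Camera axes: x right, y down, z forward; pixel columns grow to the right and rows downward; lengths in mm; the calibration is good to about 2 mm. The wrist camera is an equidistant fisheye: a pixel r from the principal point sees the ray r / f radians off the axis. A picture is of the moment at which its call begins. There is no depth.
- ctrl.finish_job(): hands the job in, once; it reports no verdict.
The state is a dict: "clock": time; "qpos": joint angles; "qd": joint speeds; "tau": joint torques, N m; "eef_pos": TCP position; "tool_rot": TCP orientation; "force": force on the tool from outside, world axes, zero at the start; "torque": the same for the moment, N m; "width": finger opening in mm.
Only numpy, scipy, OpenCV 4.12 (cv2) and the standard library are available. Lean on these libraries where they do the work, as an engineer would, in place of code of your own. Each camera call takes 0.05 s, during which the arm holds its last target.

## Working session

There is one attempt and no reset: what is moved stays moved. The work goes in short steps, Python scripts to look and compute and a tool call to move; the robot and the scene stay as the last step left them, time stands still between calls to the robot, and variables do not carry over. Pictures are saved under pics/ and viewed, and the job is handed in when it is done.

Besides the shell and the picture viewer there is one more tool, called after "Call:" as name(argument=value, ...) on one line, values as JSON. servo_tool: Moves the arm, as the interface text tells. Its arguments: {"type":"object","properties":{"commands":{"type":"array","items":{"type":"number"}}},"required":["commands"]}

```bash
mkdir -p pics; ls; cat > h.py <<'E'
import numpy as np, cv2, json
from cell import ctrl
def st():
    s=ctrl.read_state(); print({k:np.round(s[k],3).tolist() for k in ("clock","qpos","eef_pos","tool_rot","force","torque","width")}); return s
def snap(n,tag):
    d=ctrl.get_image(n); cv2.imwrite(f"pics/{tag}.png",d["img"]); np.savez(f"pics/{tag}.npz",K=d["K"],T=d["T"],img=d["img"]); return d
def ray(tag,u,v):
    d=np.load(f"pics/{tag}.npz"); K,T=d["K"],d["T"]
    x=(u-K[0,2])/K[0,0]; y=(v-K[1,2])/K[1,1]
    if tag.startswith("wrist"):
        r=np.hypot(x,y); k=np.sin(r)/r if r>1e-9 else 1; c=np.array([x*k,y*k,np.cos(r)])
    else: c=np.array([x,y,1.])
    w=T[:3,:3]@c; return T[:3,3],w/np.linalg.norm(w)
def atz(tag,u,v,z):
    o,w=ray(tag,u,v); return o+w*(z-o[2])/w[2]
def tri(*obs):
    A=np.zeros((3,3));b=np.zeros(3)
    for t,u,v in obs:
        o,w=ray(t,u,v);P=np.eye(3)-np.outer(w,w);A+=P;b+=P@o
    p=np.linalg.solve(A,b)
    return p,[float(np.linalg.norm((np.eye(3)-np.outer(w,w))@(p-o))) for o,w in [ray(*x) for x in obs]]
def proj(tag,p):
    d=np.load(f"pics/{tag}.npz"); K,T=d["K"],d["T"]
    c=np.linalg.inv(T)@np.append(p,1); c=c[:3]
    if tag.startswith("wrist"):
        th=np.arctan2(np.hypot(c[0],c[1]),c[2]); f=th/np.hypot(c[0],c[1]); x,y=c[0]*f,c[1]*f
    else: x,y=c[0]/c[2],c[1]/c[2]
    return np.array([K[0,0]*x+K[0,2],K[1,1]*y+K[1,2]])
def crop(tag,u0,v0,u1,v1,k,out):
    im=np.load(f"pics/{tag}.npz")["img"][v0:v1,u0:u1]
    im=cv2.resize(im,None,fx=k,fy=k,interpolation=cv2.INTER_CUBIC)
    step=10 if k>=4 else 20
    for u in range(u0-u0%step+step,u1,step):
        x=int((u-u0)*k); cv2.line(im,(x,0),(x,6),(0,0,255),1); cv2.putText(im,str(u),(x-8,16),0,.35,(0,0,255),1)
    for v in range(v0-v0%step+step,v1,step):
        y=int((v-v0)*k); cv2.line(im,(0,y),(6,y),(0,0,255),1); cv2.putText(im,str(v),(8,y+4),0,.35,(0,0,255),1)
    cv2.imwrite(f"pics/{out}.png",im)
E
python3 - <<'E'
from h import *
s=st(); print(ctrl.grip_depth)
for n in("scene","top","wrist"):
    d=snap(n,n+"0"); print(n,d["K"].round(1).tolist(),d["T"].round(3).tolist())
E
```

```text
pics
{'clock': 0.0, 'qpos': [-1.385, 0.629, 0.038, 1.518, -0.027, 0.996, -0.02], 'eef_pos': [161.73, 628.915, 230.404], 'tool_rot': [-3.14, 0.0, 2.89], 'force': [-0.174, 0.208, -0.448], 'torque': [0.023, -0.002, -0.032], 'width': 85.183}
18.700000000000003
scene [[400.6, 0.0, 318.2], [0.0, 400.6, 198.5], [0.0, 0.0, 1.0]] [[0.482, -0.437, 0.759, -93.681], [-0.876, -0.254, 0.41, -369.106], [0.014, -0.863, -0.506, 523.309], [0.0, 0.0, 0.0, 1.0]]
top [[439.2, 0.0, 316.3], [0.0, 439.2, 200.6], [0.0, 0.0, 1.0]] [[0.024, -0.984, 0.179, 415.042], [-1.0, -0.025, -0.008, 15.521], [0.012, -0.178, -0.984, 936.919], [0.0, 0.0, 0.0, 1.0]]
wrist [[309.7, 0.0, 322.2], [0.0, 309.7, 198.0], [0.0, 0.0, 1.0]] [[0.249, 0.92, 0.301, 84.809], [0.968, -0.237, -0.079, 649.246], [-0.001, 0.311, -0.95, 372.021], [0.0, 0.0, 0.0, 1.0]]
```

View pics/scene0.png

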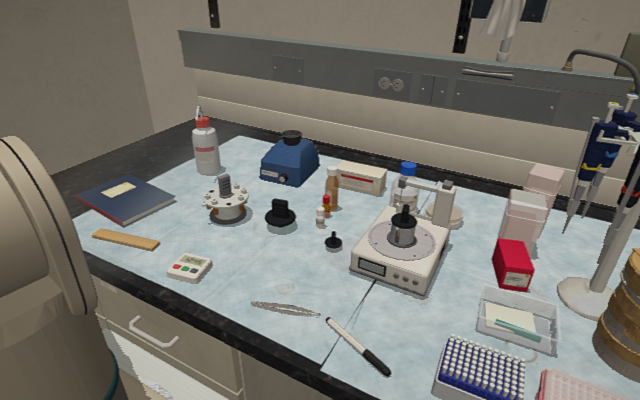

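View pics/top0.png

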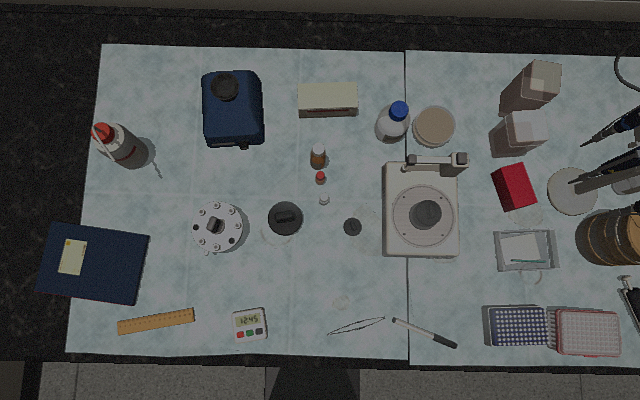

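View pics/wrist0.png

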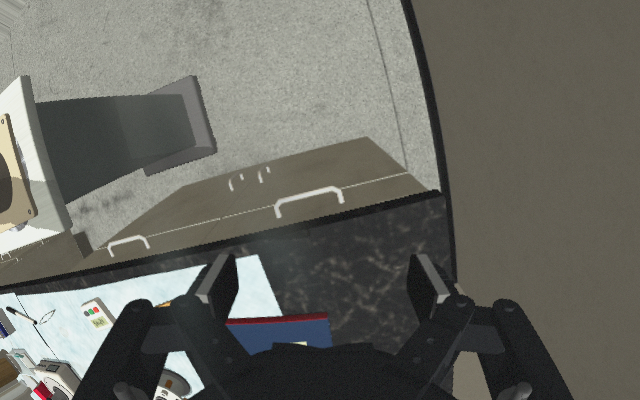

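```bash
python3 - <<'E'
from h import *
crop("top0",375,145,475,265,6,"c1"); crop("top0",180,190,260,260,8,"c2")
crop("scene0",345,170,465,300,5,"c3"); crop("scene0",190,165,260,235,8,"c4")
E
```

```text
(no output)
```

View pics/c1.png

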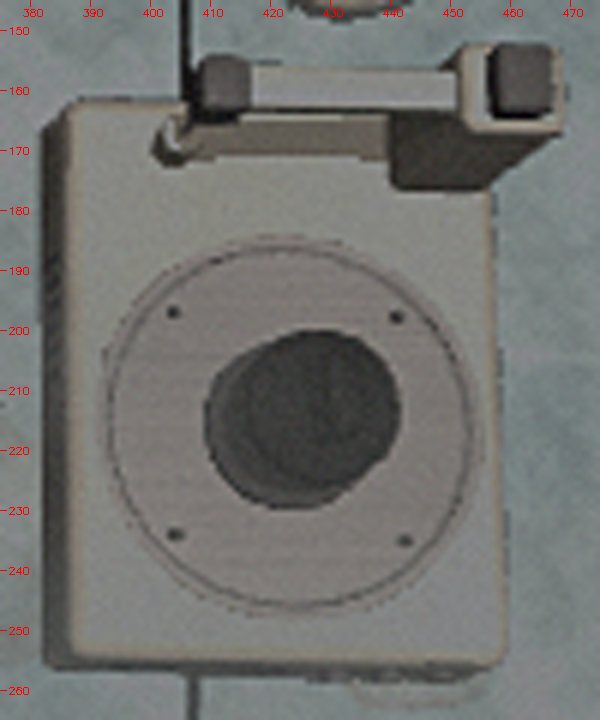

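View pics/c2.png

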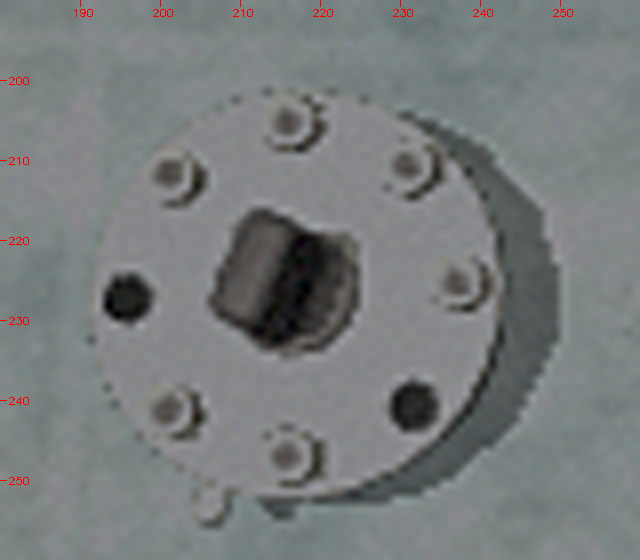

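View pics/c3.png

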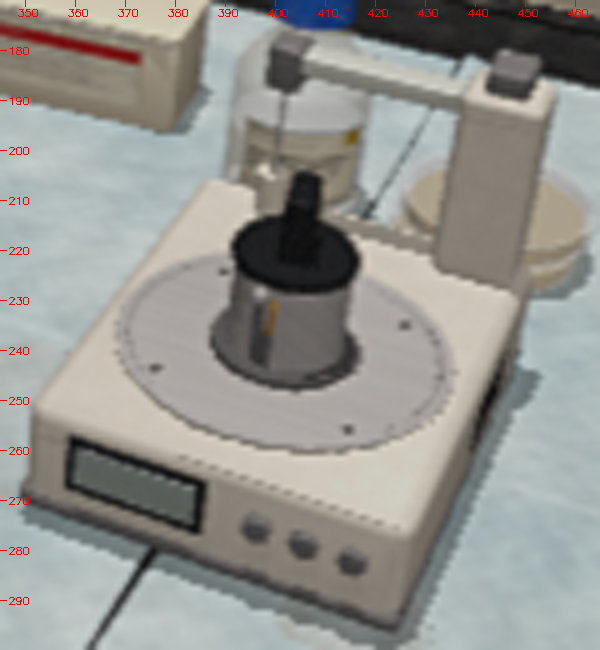

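View pics/c4.png

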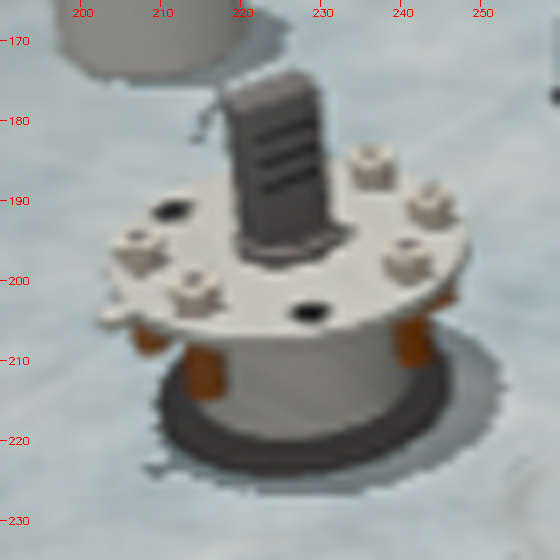

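```bash
python3 - <<'E'
from h import *
print("disc ring centre z58?",atz("top0",423.5,215.5,58))
print("cap tab top",[atz("top0",427,212,105)], tri(("top0",426,214),("scene0",405,220)))
print("carousel disc", atz("top0",217.3,226,54), tri(("top0",217.3,226),("scene0",226,193.5)))
print("tab", atz("top0",206,252.5,51))
print("grip top",atz("top0",213.5,224,106),tri(("top0",213.5,224),("scene0",223.5,176.5)))
# case corners top z58
for p in [(387,161.5),(387,255),(458.5,255.5)]: print(atz("top0",*p,58))
import cv2
im=np.load("pics/top0.npz")["img"][195:235,400:450].astype(float)
im=np.clip((im-20)*4,0,255).astype(np.uint8); cv2.imwrite("pics/c5.png",cv2.resize(im,None,fx=12,fy=12,interpolation=cv2.INTER_CUBIC))
E
```

```text
disc ring centre z58? [ 549.41065185 -209.26123239   58.        ]
cap tab top [array([ 549.19692234, -204.12292955,  105.        ])] (array([ 547.75238172, -207.14294468,  101.77541893]), [4.434468525193988, 4.4344685251939095])
carousel disc [518.04747505 207.0815175   54.        ] (array([517.7564688 , 206.24978388,  57.30175246]), [0.14831550192574308, 0.14831550192575613])
tab [464.56661441 226.88185724  51.        ]
grip top [515.61566202 203.2378405  106.        ] (array([515.46533524, 204.38993658, 103.40343833]), [0.7285928999913995, 0.7285928999913669])
[ 660.56690818 -135.71328718   58.        ]
[ 467.97432912 -134.71888305   58.        ]
[ 470.45160482 -277.71523867   58.        ]
```

View pics/c5.png

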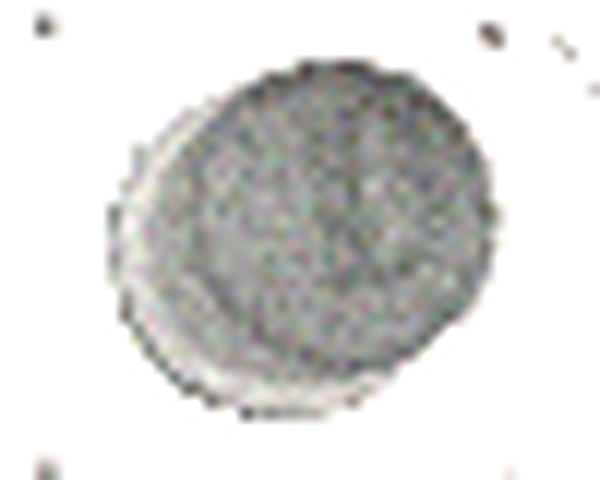

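```bash
cat >> h.py <<'E'
from scipy.spatial.transform import Rotation as Ro
def units(target,yaw=None,frm=None):
    s=ctrl.read_state(); p=np.array(s["eef_pos"]) if frm is None else np.array(frm[:3]); R=Ro.from_euler("xyz",s["tool_rot"]).as_matrix()
    d=R.T@(np.array(target)-p)/25
    t=0
    if yaw is not None:
        dy=(yaw-s["tool_rot"][2]+np.pi)%(2*np.pi)-np.pi; t=-np.degrees(dy)/6
    return d.round(3).tolist(),round(t,3)
E
python3 - <<'E'
from h import *
print(units([430,420,260],np.pi)); print(units([549,-208,260]))
E
```

```text
([-12.473, -5.427, -1.167], np.float64(-2.405))
([-23.342, -28.568, -1.133], 0)
```

Call:
servo_tool(commands=[-6.2,-2.7,-0.6,-1.2,0,-12.5,-5.4,-1.2,-2.4,0,-12.5,-5.4,-1.2,-2.4,0,-12.5,-5.4,-1.2,-2.4,0,-12.5,-5.4,-1.2,-2.4,0,-12.5,-5.4,-1.2,-2.4,0,-12.5,-5.4,-1.2,-2.4,0,-12.5,-5.4,-1.2,-2.4,0,-15,-12.0,-1.2,-2.4,0,-15,-12,-1.2,-2.4,0])

```text
clock: 0.98
eef_pos: [437.9, 341.7, 260.5]
tool_rot: [-3.142, 0.001, 3.14]
force: [-0.1, 0.2, -0.3]
width: 85.7
```

```bash
python3 - <<'E'
from h import *
st(); print(units([549,-208,260],np.pi))
E
```

```text
{'clock': 0.983, 'qpos': [-0.701, 0.458, -0.018, 1.749, 0.011, 0.934, 0.845], 'eef_pos': [437.94, 341.689, 260.48], 'tool_rot': [-3.142, 0.001, 3.14], 'force': [-0.066, 0.162, -0.27], 'torque': [-0.063, 0.027, 0.007], 'width': 85.679}
([-4.487, -21.979, 0.023], np.float64(-0.019))
```

Call:
servo_tool(commands=[-3.2,-5.4,0,0,0,-3.2,-5.4,0,0,0,-3.2,-5.4,0,0,0,-3.2,-5.4,0,0,0,-3.2,-5.4,0,0,0,-3.2,-5.4,0,0,0])

```text
clock: 1.48
eef_pos: [517.1, 206.0, 260.7]
tool_rot: [-3.141, -0.0, 3.136]
force: [0.5, 0.7, -0.2]
width: 85.6
```

```bash
python3 - <<'E'
from h import *
st(); snap("wrist","wrist1");print(units([549,-208,260],np.pi))
E
```

```text
{'clock': 1.483, 'qpos': [-0.431, 0.46, 0.002, 1.745, -0.0, 0.937, 1.136], 'eef_pos': [517.063, 205.986, 260.682], 'tool_rot': [-3.141, -0.0, 3.136], 'force': [0.512, 0.687, -0.204], 'torque': [0.033, 0.016, 0.072], 'width': 85.563}
([-1.354, -16.65, 0.017], np.float64(-0.019))
```

View pics/wrist1.png

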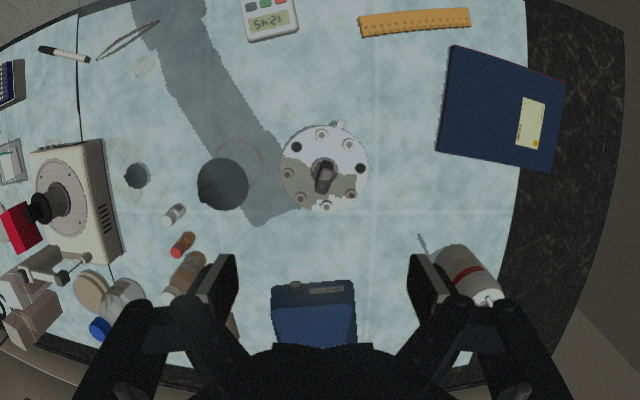

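Call:
servo_tool(commands=[-1.35,-16.65,0,0,0,-1.35,-16.65,0,0,0,-1.35,-16.65,0,0,0,-1.35,-16.65,0,0,0,-1.35,-16.65,0,0,0,-1.35,-16.65,0,0,0,-1.35,-16.65,0,0,0,-1.35,-16.65,0,0,0,-1.35,-16.65,0,0,0,-1.35,-16.65,0,0,0])

```text
clock: 2.37
eef_pos: [550.2, -206.0, 260.8]
tool_rot: [3.14, 0.0, -3.138]
force: [2.0, 0.7, 0.3]
width: 85.1
```

```bash
python3 - <<'E'
from h import *
st(); snap("wrist","wrist2");crop("wrist2",260,110,390,230,6,"c6")
crop("wrist1",270,110,380,220,6,"c7")
E
```

```text
{'clock': 2.367, 'qpos': [0.278, 0.506, 0.052, 1.663, -0.032, 0.974, 1.915], 'eef_pos': [550.223, -205.997, 260.822], 'tool_rot': [3.14, 0.0, -3.138], 'force': [1.969, 0.743, 0.288], 'torque': [0.036, -0.034, -0.014], 'width': 85.137}
```

View pics/wrist2.png

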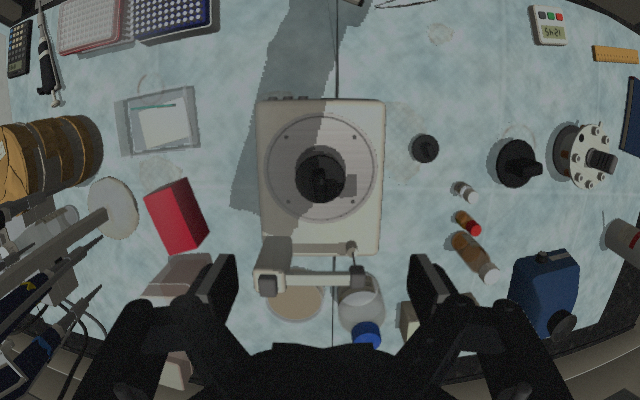

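View pics/c6.png

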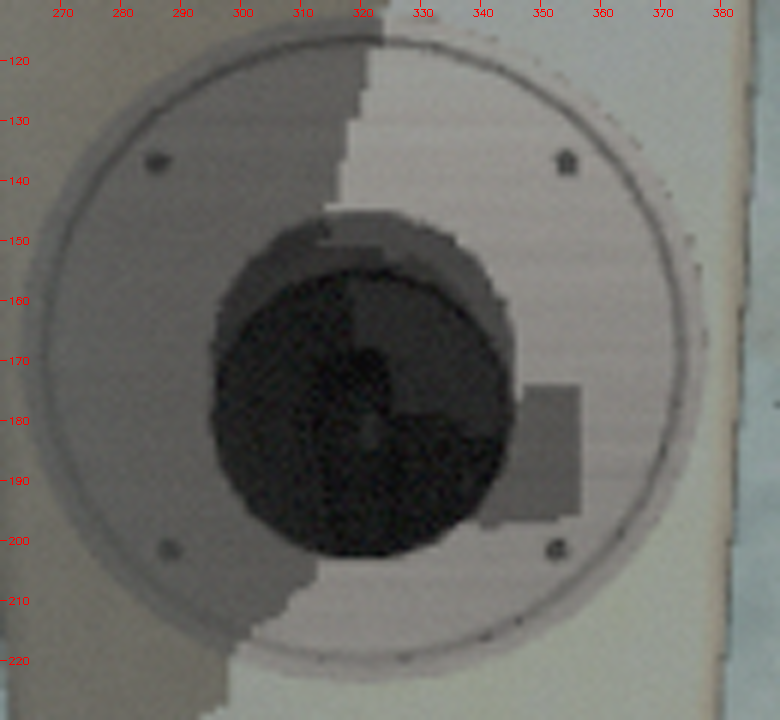

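View pics/c7.png

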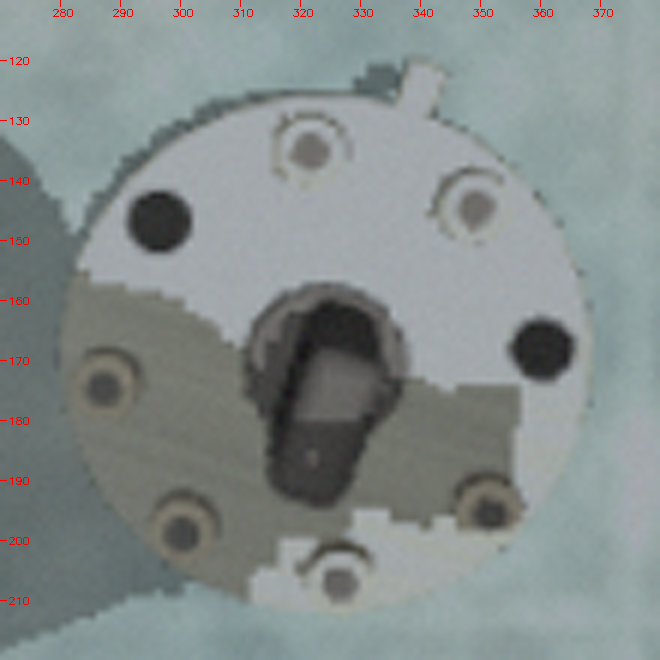

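```bash
python3 - <<'E'
from h import *
im=cv2.imread("pics/wrist2.png")[145:210,285:360].astype(float)
im=cv2.GaussianBlur(im,(0,0),.8)
im=np.clip((im-10)*4,0,255).astype(np.uint8); im=cv2.resize(im,None,fx=10,fy=9,interpolation=cv2.INTER_CUBIC); cv2.imwrite("pics/c8.png",im)
E
```

```text
(no output)
```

View pics/c8.png

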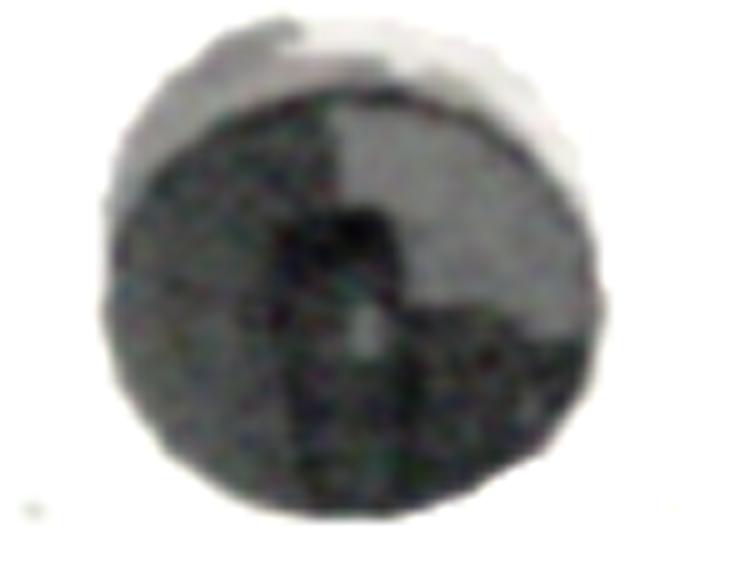

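```bash
python3 - <<'E'
from h import *
u=lambda x:285+x/10; v=lambda y:145+y/9
for x,y in [(285,285),(395,285),(310,512),(412,512)]: print(atz("wrist2",u(x),v(y),133))
print("head",atz("wrist2",u(355),v(305),105), tri(("top0",428.3,213.2),("wrist2",u(355),v(305))))
# disc ring centre
print("ring",atz("wrist2",320,169,58), atz("top0",423.5,215.5,58))
print("car disc z54",atz("wrist1",324.5,168.5,54),"tab",atz("wrist1",341,123,51))
u2=lambda x:270+x/6; v2=lambda y:110+y/6
print("grip top corners z106")
for x,y in [(313,350),(383,363),(268,488),(340,503)]: print(atz("wrist1",u2(x),v2(y),106))
print("tri grip", tri(("wrist1",u2(326),v2(426)),("top0",213.5,224),("scene0",223.5,176.5)))
E
```

```text
[ 538.88829694 -213.41785171  133.        ]
[ 538.86613247 -203.55456279  133.        ]
[ 562.77680238 -211.23868223  133.        ]
[ 562.75248563 -201.86221797  133.        ]
head [ 548.24104825 -207.21666889  105.        ] (array([ 547.65254264, -206.96893199,  104.63147385]), [0.7074793619264617, 0.7074793619264819])
ring [ 548.85239087 -207.94056031   58.        ] [ 549.41065185 -209.26123239   58.        ]
car disc z54 [515.86787542 208.75293094  54.        ] tab [463.70733319 227.61002482  51.        ]
grip top corners z106
[503.99246647 206.15973955 106.        ]
[506.22649815 217.59069142 106.        ]
[527.48726675 198.52160375 106.        ]
[530.17662477 210.51327256 106.        ]
tri grip (array([517.01286607, 206.44536246, 101.80178154]), [2.0294572878714234, 2.3527670096473203, 0.4701971664515468])
```

```bash
python3 - <<'E'
from h import *
print(units([548.3,-207.3,110],-3.06))
E
```

```text
([0.054, 0.486, 6.033], np.float64(-0.857))
```

```bash
python3 - <<'E'
from h import *
st()
E
```

```text
{'clock': 2.417, 'qpos': [0.286, 0.509, 0.062, 1.657, -0.028, 0.972, 1.918], 'eef_pos': [549.374, -218.25, 260.912], 'tool_rot': [-3.134, 0.001, 3.133], 'force': [1.599, -8.742, 1.559], 'torque': [-0.627, -0.111, 0.009], 'width': 85.667}
```

Call:
servo_tool(commands=[0,0,0,0,0,0,0,0,0,0,0,0,0,0,0])

```text
clock: 2.67
eef_pos: [550.2, -203.7, 260.6]
tool_rot: [3.14, -0.0, -3.138]
force: [-0.3, 0.3, -0.5]
width: 85.1
```

```bash
python3 - <<'E'
from h import *
st();print(units([548.3,-207.3,110],-3.06))
E
```

```text
{'clock': 2.667, 'qpos': [0.275, 0.505, 0.051, 1.665, -0.032, 0.973, 1.912], 'eef_pos': [550.197, -203.664, 260.632], 'tool_rot': [3.14, -0.0, -3.138], 'force': [-0.298, 0.271, -0.525], 'torque': [0.061, 0.004, -0.04], 'width': 85.109}
([0.075, -0.157, 6.025], np.float64(-0.747))
```

Call:
servo_tool(commands=[0.05,-0.1,1,-0.4,0,0.08,-0.16,2,-0.7,0,0.08,-0.16,2.4,-0.75,0,0.08,-0.16,2.4,-0.75,0,0.08,-0.16,2.4,-0.75,0,0.08,-0.16,2.4,-0.75,0])

```text
clock: 3.17
eef_pos: [548.8, -210.1, 202.1]
tool_rot: [-3.141, 0.002, -3.063]
force: [0.2, -0.9, 0.3]
width: 85.3
```

```bash
python3 - <<'E'
from h import *
st(); snap("wrist","wrist3")
im=cv2.imread("pics/wrist3.png")[150:290,240:400].astype(float)
im=cv2.GaussianBlur(im,(0,0),.8)
im=np.clip((im-10)*3,0,255).astype(np.uint8); im=cv2.resize(im,None,fx=4,fy=4,interpolation=cv2.INTER_CUBIC); cv2.imwrite("pics/c9.png",im)
E
```

```text
{'clock': 3.167, 'qpos': [0.3, 0.57, 0.028, 1.732, -0.021, 0.838, 1.987], 'eef_pos': [548.792, -210.095, 202.135], 'tool_rot': [-3.141, 0.002, -3.063], 'force': [0.222, -0.853, 0.254], 'torque': [-0.019, -0.008, 0.01], 'width': 85.325}
```

View pics/c9.png

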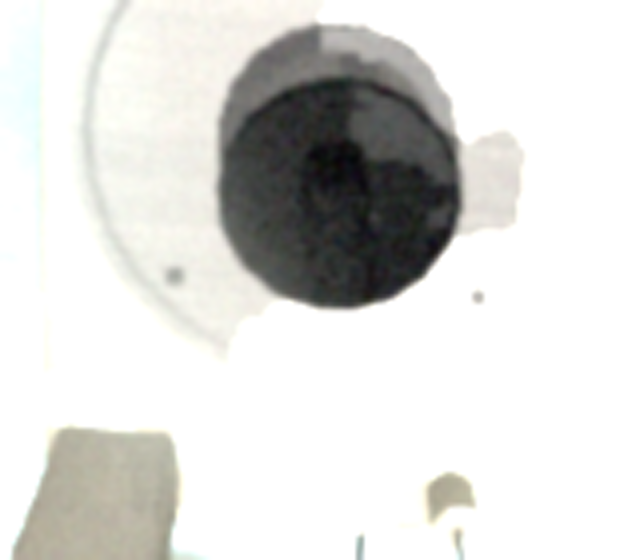

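```bash
python3 - <<'E'
from h import *
print(atz("wrist3",325,197.7,105), tri(("wrist3",325,197.7),("wrist2",320.5,179)), tri(("wrist3",325,197.7),("top0",428.3,213.2)))
print(units([548.3,-207.3,110],-3.06))
E
```

```text
[ 547.2303915  -207.80378231  105.        ] (array([ 552.68170526, -207.2397977 ,   88.38202712]), [0.02787298367423153, 0.027872983674276947]) (array([ 547.71958149, -207.51697723,  102.32257061]), [0.41653054570802, 0.4165305457080642])
([0.02, 0.129, 3.693], np.float64(-0.028))
```

Call:
servo_tool(commands=[0.02,0.1,1,0,0,0.03,0.1,2,0,0.2,0.03,0.1,3,0,0.3,0.03,0.1,3.68,0,0.3,0.03,0.1,3.68,0,0.3,0.03,0.1,3.68,0,0.3])

```text
clock: 3.72
eef_pos: [547.0, -208.3, 109.4]
tool_rot: [3.142, 0.0, -3.064]
force: [0.5, 0.0, 0.8]
width: 59.9
```

```bash
python3 - <<'E'
from h import *
st(); snap("wrist","wrist4");snap("scene","scene4")
im=cv2.imread("pics/wrist4.png").astype(float)
im=np.clip((im-10)*3,0,255).astype(np.uint8); cv2.imwrite("pics/c10.png",im)
E
```

```text
{'clock': 3.717, 'qpos': [0.303, 0.693, 0.021, 1.811, -0.023, 0.637, 1.986], 'eef_pos': [547.009, -208.32, 109.351], 'tool_rot': [3.142, 0.0, -3.064], 'force': [0.467, 0.036, 0.804], 'torque': [-0.036, 0.02, -0.012], 'width': 59.881}
```

View pics/c10.png

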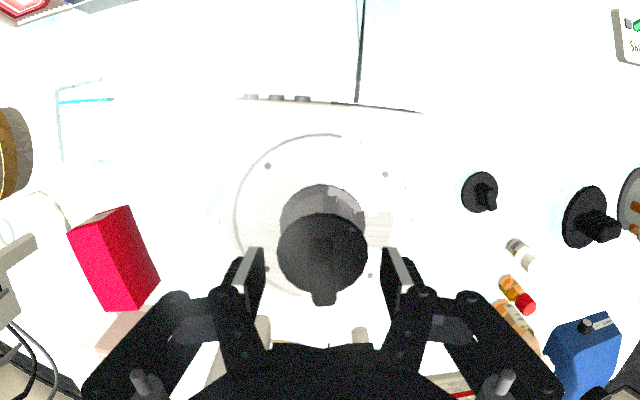

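```bash
python3 - <<'E'
from h import *
st();print(units([547.8,-207.5,110],-3.06))
E
```

```text
{'clock': 3.817, 'qpos': [0.303, 0.691, 0.021, 1.81, -0.023, 0.637, 1.986], 'eef_pos': [548.119, -208.784, 110.696], 'tool_rot': [-3.14, 0.003, -3.064], 'force': [-0.837, 0.886, 0.498], 'torque': [-0.034, 0.031, 0.003], 'width': 59.507}
([0.009, 0.052, 0.028], np.float64(-0.034))
```

Call:
servo_tool(commands=[0,0.05,0,0,1,0,0.05,0,0,1,0,0.05,0,0,1,0,0.05,0,0,1,0,0.05,0,0,1,0,0.05,0,0,1,0,0.05,0,0,1,0,0.05,0,0,1])

```text
clock: 4.48
eef_pos: [547.0, -207.3, 109.7]
tool_rot: [-3.141, 0.001, -3.064]
force: [-0.3, 0.0, 6.0]
width: 10.9
```

```bash
python3 - <<'E'
from h import *
st()
E
```

```text
{'clock': 4.483, 'qpos': [0.301, 0.692, 0.021, 1.813, -0.023, 0.635, 1.984], 'eef_pos': [546.97, -207.315, 109.688], 'tool_rot': [-3.141, 0.001, -3.064], 'force': [-0.343, 0.012, 6.041], 'torque': [0.164, 0.178, 0.011], 'width': 10.925}
```

Call:
servo_tool(commands=[0,0,-0.5,0,1,0,0,-1.2,0,1,0,0,-2.2,0,1,0,0,-3,0,1,0,0,-3,0,1,0,0,-3,0,1])

```text
clock: 4.98
eef_pos: [547.1, -207.3, 184.7]
tool_rot: [-3.141, 0.002, -3.064]
force: [0.1, -0.2, -0.7]
width: 10.6
```

```bash
python3 - <<'E'
from h import *
st(); print(units([450,0,140],3.14)); snap("wrist","wrist5"); snap("top","top5"); print(units([450,0,140],3.14))
crop("top5",370,140,480,270,5,"c11")
im=cv2.imread("pics/wrist5.png").astype(float)
im=np.clip((im-5)*2,0,255).astype(np.uint8); cv2.imwrite("pics/c12.png",im)
E
```

```text
{'clock': 4.983, 'qpos': [0.297, 0.588, 0.027, 1.756, -0.021, 0.795, 1.983], 'eef_pos': [547.116, -207.343, 184.74], 'tool_rot': [-3.141, 0.002, -3.064], 'force': [0.069, -0.245, -0.747], 'torque': [0.014, -0.001, 0.011], 'width': 10.638}
([3.23, 8.573, 1.776], np.float64(0.76))
([3.171, 8.544, 1.73], np.float64(0.761))
```

View pics/c12.png

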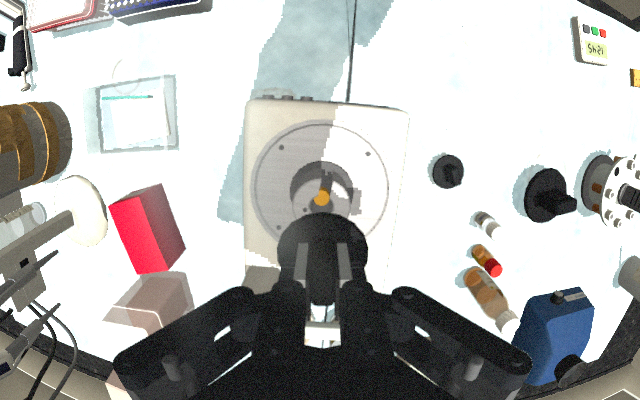

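Call:
servo_tool(commands=[0.8,2,0.2,0.2,1,1.5,4,0.6,0.4,1,2.2,5.7,1,0.76,1,2.8,7.2,1.5,0.76,1,3.2,8.55,1.75,0.76,1,3.2,8.55,2.5,0.76,1,3.2,8.55,4,0.76,1,3.2,8.55,5,0.76,1,3.2,8.55,5.5,0.76,1,3.2,8.55,5.5,0.76,1])

```text
clock: 5.92
eef_pos: [447.1, -0.1, 43.1]
tool_rot: [-3.141, -0.008, 3.141]
force: [-0.8, -0.9, 0.3]
width: 10.8
```

```bash
python3 - <<'E'
from h import *
st(); snap("top","top6"); print(units([450,0,27],3.14))
crop("top6",390,160,470,260,6,"c13")
E
```

```text
{'clock': 5.917, 'qpos': [-0.082, 0.699, 0.028, 2.207, -0.076, 0.244, 1.584], 'eef_pos': [447.123, -0.057, 43.09], 'tool_rot': [-3.141, -0.008, 3.141], 'force': [-0.841, -0.883, 0.311], 'torque': [-0.013, -0.007, 0.034], 'width': 10.791}
([-0.078, 0.011, 0.701], np.float64(0.002))
```

View pics/c13.png

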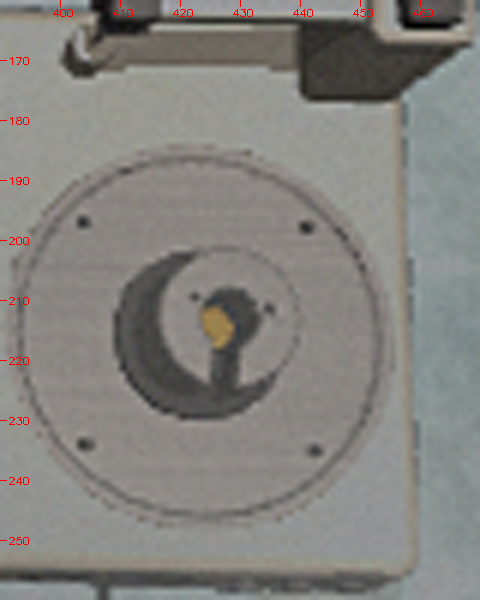

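View pics/top6.png

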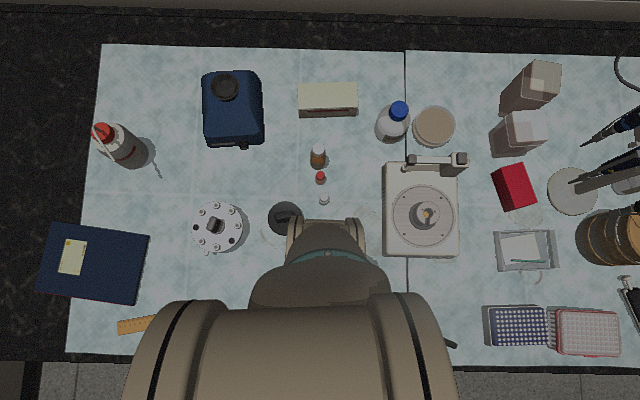

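```bash
python3 - <<'E'
from h import *
print("big",atz("top0",285,218,20),"edge",atz("top0",302,220,20),"small",atz("top0",352.5,227,10),"edge",atz("top0",343.5,227,10),"vial",atz("top0",324,202,20))
# hub
print("hub top centre",atz("top6",429.8,212.7,100),"bore",atz("top6",428.3,212.5,100),"slot end",atz("top6",427,225,100), atz("top6",424.3,225,100), atz("top6",429.6,225,100))
st(); print(units([485,-8,24],3.14))
E
```

```text
big [542.48902886  73.45504745  20.        ] edge [539.14855618  37.5693459   20.        ] small [528.22244044 -69.8253546   10.        ] edge [527.74366979 -50.69941919  10.        ] vial [578.80207853  -7.93357527  20.        ]
hub top centre [ 548.77134804 -210.84190367  100.        ] bore [ 549.08873593 -207.94239934  100.        ] slot end [ 524.69009354 -204.89958288  100.        ] [ 524.55945537 -199.69238783  100.        ] [ 524.81591169 -209.91465399  100.        ]
{'clock': 5.967, 'qpos': [-0.082, 0.696, 0.029, 2.206, -0.076, 0.245, 1.584], 'eef_pos': [448.141, -0.26, 44.537], 'tool_rot': [-3.141, -0.005, 3.14], 'force': [0.098, 0.505, 0.35], 'torque': [-0.036, 0.003, -0.031], 'width': 10.235}
([-1.479, -0.307, 0.814], np.float64(0.002))
```

Call:
servo_tool(commands=[-0.8,-0.2,-0.2,0,1,-1.3,-0.2,-0.2,0,1,-1.3,-0.2,0.2,0,1,-1.3,-0.2,0.4,0,1,-1.3,-0.2,0.4,0,1,-1.3,-0.2,0.4,0,1])

```text
clock: 6.47
eef_pos: [480.8, -5.3, 36.0]
tool_rot: [3.142, -0.003, 3.14]
force: [0.4, -0.6, 0.5]
width: 10.6
```

```bash
python3 - <<'E'
from h import *
st(); snap("wrist","wrist7"); snap("scene","scene7");print(units([480,-5,24],3.14))
crop("scene7",250,170,450,310,4,"c14")
E
```

```text
{'clock': 6.467, 'qpos': [-0.067, 0.732, 0.03, 2.125, -0.071, 0.288, 1.592], 'eef_pos': [480.782, -5.278, 35.977], 'tool_rot': [3.142, -0.003, 3.14], 'force': [0.363, -0.64, 0.532], 'torque': [-0.014, 0.053, 0.033], 'width': 10.57}
([0.064, 0.011, 0.495], np.float64(0.001))
```

View pics/c14.png

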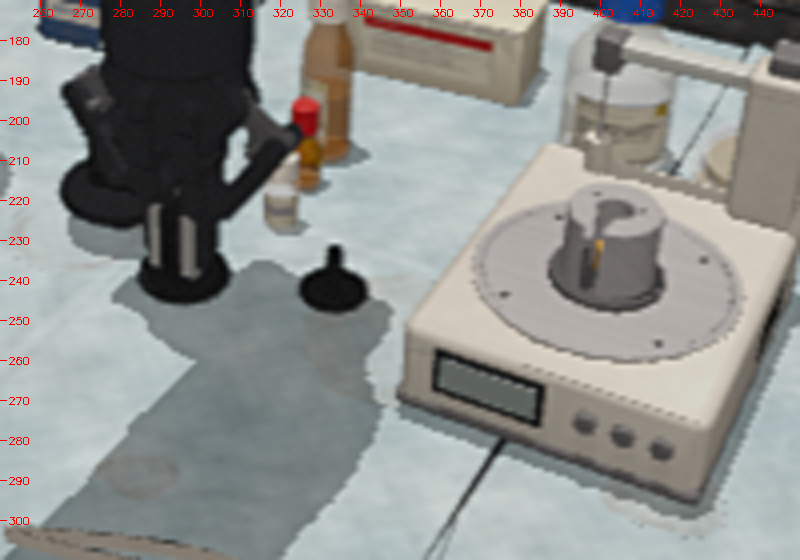

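Call:
servo_tool(commands=[0,0,0.3,0,1,0,0,0.47,0,1,0,0,0.47,0,1,0,0,0.47,0,0.6,0,0,0.47,0,0.5,0,0,0.47,0,0.5,0,0,0.47,0,0.5])

```text
clock: 7.15
eef_pos: [482.7, -5.3, 24.7]
tool_rot: [3.142, 0.0, 3.14]
force: [0.6, -0.2, 0.0]
width: 42.3
```

Call:
servo_tool(commands=[0,0,-0.3,0,0.4,0,0,-1,0,0.3,0,0,-2,0,0.2,0,0,-3.5,0,0,0,0,-5,0,0,0,0,-5,0,0])

```text
clock: 7.65
eef_pos: [486.6, -5.4, 156.0]
tool_rot: [3.141, 0.012, 3.14]
force: [1.3, -0.2, -0.6]
width: 85.8
```

```bash
python3 - <<'E'
from h import *
st(); snap("wrist","wrist8"); snap("scene","scene8")
crop("scene8",250,170,450,310,4,"c15")
im=cv2.imread("pics/wrist8.png").astype(float)
im=np.clip((im-5)*2,0,255).astype(np.uint8); cv2.imwrite("pics/c16.png",im)
print(units([500,140,200],3.14-.34)); print(units([516.5,207.5,180],3.14-.34))
E
```

```text
{'clock': 7.65, 'qpos': [-0.091, 0.508, 0.063, 2.053, -0.057, 0.57, 1.581], 'eef_pos': [486.572, -5.402, 156.031], 'tool_rot': [3.141, 0.012, 3.14], 'force': [1.254, -0.224, -0.633], 'torque': [0.006, -0.021, -0.046], 'width': 85.763}
([-0.649, 5.811, -1.923], np.float64(3.247))
([-1.301, 8.511, -1.119], np.float64(3.247))
```

View pics/c15.png

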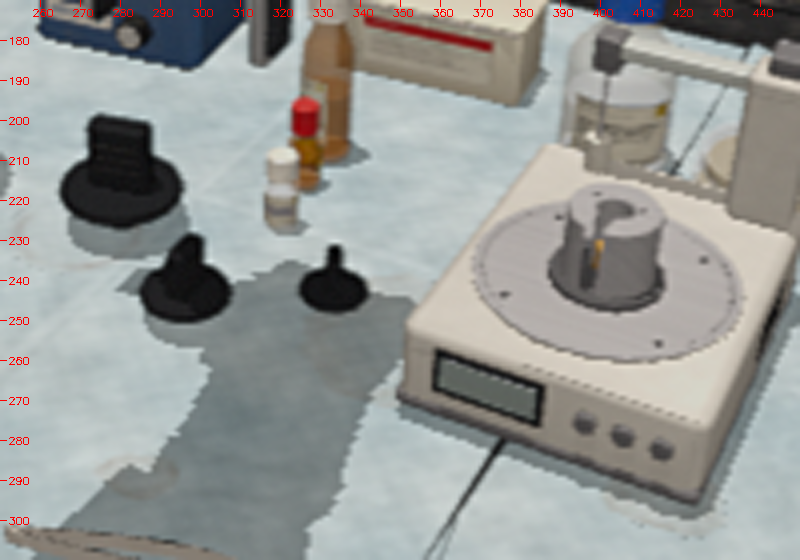

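View pics/c16.png

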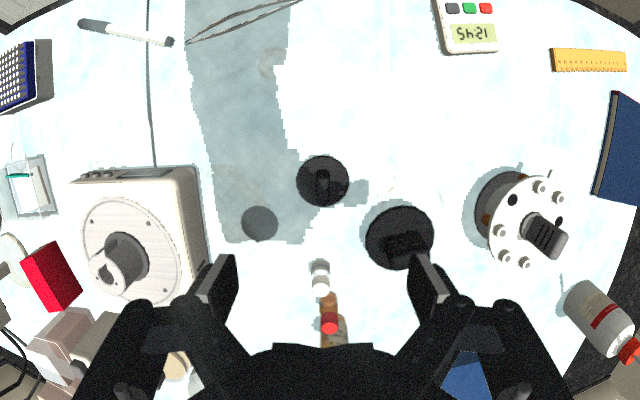

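```bash
python3 - <<'E'
from h import *
st(); print(units([540,-207.5,210],3.14))
E
```

```text
{'clock': 7.75, 'qpos': [-0.091, 0.515, 0.062, 2.058, -0.057, 0.566, 1.581], 'eef_pos': [483.768, -5.225, 151.803], 'tool_rot': [3.141, 0.004, 3.14], 'force': [-0.595, -0.479, 0.105], 'torque': [0.04, 0.042, -0.013], 'width': 85.247}
([-2.272, -8.087, -2.32], np.float64(0.001))
```

Call:
servo_tool(commands=[-0.5,-1,-1.5,0,0,-1,-2.5,-2.3,0,0,-1.5,-4,-2.3,0,0,-2.2,-5.5,-2.3,0,0,-2.2,-7,-2.3,0,0,-2.2,-8.1,-2.3,0,0,-2.2,-8.1,-2.3,0,0,-2.2,-8.1,-2.3,0,0,-2.2,-8.1,-2.3,0,0])

```text
clock: 8.5
eef_pos: [536.5, -206.7, 205.9]
tool_rot: [3.14, -0.003, 3.14]
force: [-0.0, 0.8, 0.1]
width: 85.0
```

```bash
python3 - <<'E'
from h import *
st(); snap("wrist","wrist9"); crop("wrist9",260,120,390,240,6,"c17");
E
```

```text
{'clock': 8.5, 'qpos': [0.275, 0.552, 0.068, 1.759, -0.049, 0.836, 1.936], 'eef_pos': [536.505, -206.706, 205.896], 'tool_rot': [3.14, -0.003, 3.14], 'force': [-0.033, 0.757, 0.105], 'torque': [0.042, 0.068, 0.019], 'width': 84.954}
```

View pics/c17.png

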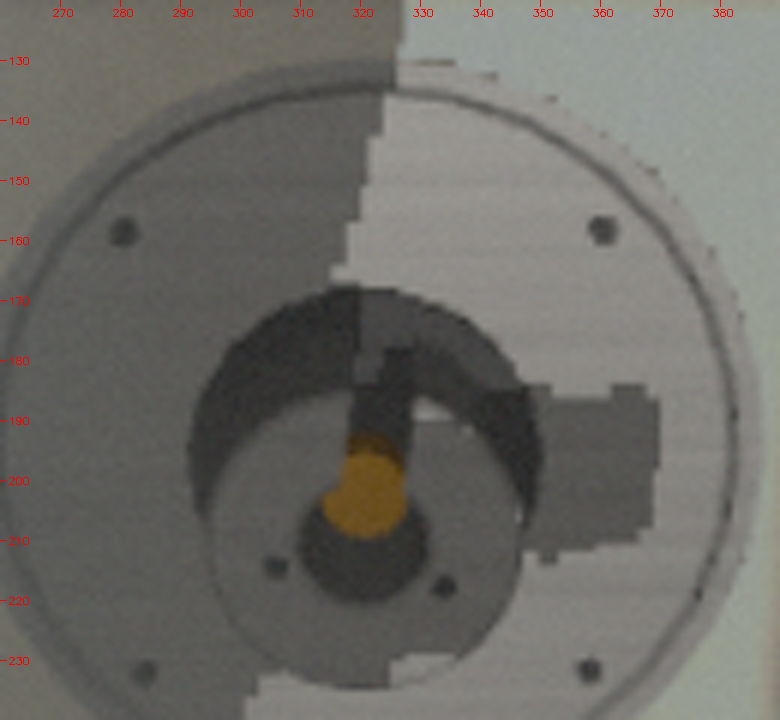

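```bash
python3 - <<'E'
from h import *
c=atz("wrist9",320.8,209.7,100); print("c",c)
for uv in [(318.3,185),(328.7,186),(323.5,185.3),(317.8,193.5),(327.5,196.5),(322.7,195)]: 
    p=atz("wrist9",*uv,100); print(p, np.degrees(np.arctan2(*(p-c)[[1,0]])))
print("bore top6",atz("top6",428.3,212.5,100), "screw dir", atz("wrist9",334.2,217.8,100)-atz("wrist9",306,214.5,100))
for uv in [(325,0)]: pass
c2=atz("top6",428.5,212.3,100); print([atz("top6",427,v,100)-c2 for v in (222,225)])
print("ring",atz("wrist9",321.5,187,58))
print("drive screws", [atz("wrist9",*p,60) for p in [(280.5,158.5),(360.3,158.3),(284.2,232),(358,231.7)]])
E
```

```text
c [ 548.27181687 -207.49248274  100.        ]
[ 526.44544803 -209.50454952  100.        ] -174.733066733984
[ 527.32600871 -200.86805571  100.        ] 162.4496574837227
[ 526.71399013 -205.18878851  100.        ] 173.90045417865687
[ 533.82931486 -209.96111792  100.        ] -170.30025783504624
[ 536.48359977 -201.83278467  100.        ] 154.35364632061643
[ 535.15467412 -205.86154959  100.        ] 172.9124454215325
bore top6 [ 549.08873593 -207.94239934  100.        ] screw dir [3.09671063e+00 2.42046178e+01 2.84217094e-14]
[array([-18.98239819,   3.31432902,   0.        ]), array([-24.79991811,   3.4392257 ,   0.        ])]
ring [ 540.19372542 -206.86678875   58.        ]
drive screws [array([ 511.33628545, -245.67422353,   60.        ]), array([ 511.32866269, -170.05117915,   60.        ]), array([ 587.24040087, -245.09586381,   60.        ]), array([ 587.07692958, -169.68720628,   60.        ])]
```

```bash
python3 - <<'E'
from h import *
st(); print(units([516.5,207.5,190],2.80))
E
```

```text
{'clock': 8.55, 'qpos': [0.274, 0.551, 0.067, 1.759, -0.049, 0.836, 1.936], 'eef_pos': [536.871, -206.013, 206.207], 'tool_rot': [3.14, -0.002, -3.141], 'force': [-0.277, 0.888, -0.347], 'torque': [0.011, -0.025, 0.023], 'width': 85.491}
([0.809, 16.539, 0.681], np.float64(3.265))
```

Call:
servo_tool(commands=[0.1,1,0.1,0.5,0,0.1,2.5,0.1,1,0,0.2,4,0.2,1.5,0,0.3,5.5,0.2,2,0,0.4,7,0.3,2.5,0,0.5,8.5,0.3,3.26,0,0.6,10,0.4,3.26,0,0.7,11.5,0.5,3.26,0,0.8,13,0.5,3.26,0,0.8,14,0.6,3.26,0])

```text
clock: 9.38
eef_pos: [515.7, 148.7, 192.1]
tool_rot: [3.139, -0.002, 2.806]
force: [0.3, 0.2, -0.6]
width: 85.3
```

```bash
python3 - <<'E'
from h import *
st(); print(units([516.5,207.5,190],2.80))
E
```

```text
{'clock': 9.383, 'qpos': [-0.444, 0.523, 0.167, 1.88, -0.126, 0.749, 1.029], 'eef_pos': [515.698, 148.709, 192.103], 'tool_rot': [3.139, -0.002, 2.806], 'force': [0.344, 0.188, -0.569], 'torque': [0.02, -0.007, 0.031], 'width': 85.308}
([0.744, 2.231, 0.09], np.float64(0.058))
```

Call:
servo_tool(commands=[0.5,1.2,0,0,0,0.7,2.0,0.1,0.05,0,0.74,2.2,0.1,0.05,0,0.74,2.2,0.1,0.05,0,0.74,2.2,0.1,0.05,0])

```text
clock: 9.8
eef_pos: [518.2, 199.8, 189.5]
tool_rot: [-3.14, -0.0, 2.795]
force: [0.7, -0.6, -1.0]
width: 85.7
```

```bash
python3 - <<'E'
from h import *
st(); snap("wrist","wrist10"); crop("wrist10",250,120,390,260,5,"c18");print(units([516.5,207.5,190],2.80))
E
```

```text
{'clock': 9.8, 'qpos': [-0.534, 0.551, 0.174, 1.833, -0.13, 0.77, 0.932], 'eef_pos': [518.214, 199.75, 189.468], 'tool_rot': [-3.14, -0.0, 2.795], 'force': [0.714, -0.634, -0.977], 'torque': [-0.025, 0.005, 0.005], 'width': 85.657}
([0.197, 0.302, -0.017], np.float64(-0.07))
```

View pics/c18.png

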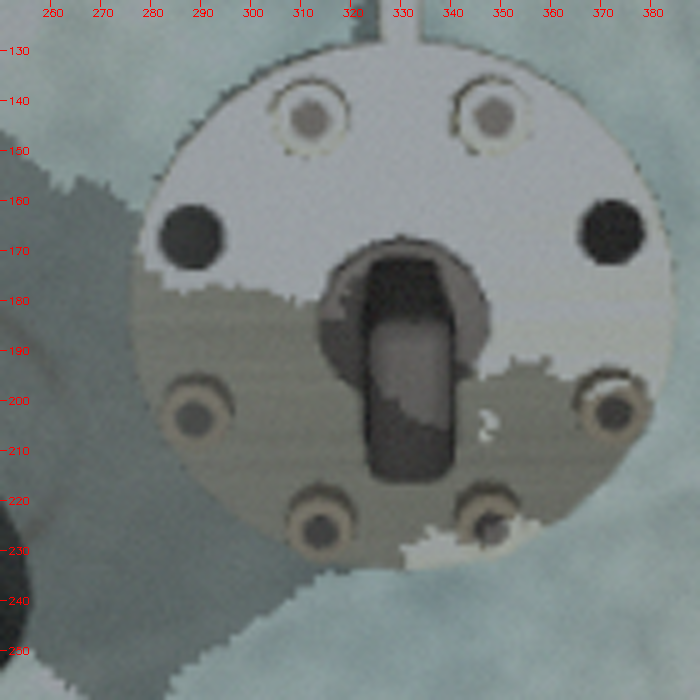

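```bash
python3 - <<'E'
from h import *
C=lambda u,v,z: atz("wrist10",u,v,z)
d=C(372,166.2,54)-C(288.4,167.3,54); print("y-dir holes yaw",np.arctan2(d[1],d[0])-np.pi/2)
a=(C(311.5,144,64)+C(348.5,143.6,64)); b=C(314,225.5,64)+C(348,225.5,64); d=b-a; print("vials",np.arctan2(d[1],d[0]))
d=C(348.5,143.6,64)-C(311.5,144,64); print(np.arctan2(d[1],d[0])-np.pi/2)
d=C(373,202.5,64)-C(289,203.5,64); print(np.arctan2(d[1],d[0])-np.pi/2)
hs=np.mean([C(311.5,144,64),C(348.5,143.6,64),C(313.7,225.5,64),C(348.3,225.5,64)],axis=0);print("centre vials",hs)
g=[C(*p,106) for p in [(323.5,183.5),(341,183.5),(323,216.3),(341,216.3)]]
print(np.round(g,1),np.mean(g,axis=0)); d=g[2]+g[3]-g[0]-g[1]; print(np.arctan2(d[1],d[0]))
print("tri grip",tri(("wrist10",332,200),("wrist1",324.5,181),("top0",213.5,224)))
c=hs; t=C(330.5,124,51); print("tab",np.arctan2(*(c-t)[[1,0]]))
st()
E
```

```text
y-dir holes yaw -0.33180846394366914
vials -0.32780247629089204
-0.33320966597531765
-0.3347154263714396
centre vials [517.67798039 208.14725697  64.        ]
[[502.2 206.8 106. ]
 [506.7 219.2 106. ]
 [527.1 197.5 106. ]
 [531.9 210.7 106. ]] [516.96726376 208.54083471 106.        ]
-0.3443788943188907
tri grip (array([518.94893666, 207.29391108,  95.22132672]), [1.3192667339611457, 1.3891061770507687, 2.5282065486481464])
tab -0.34581227752102794
{'clock': 9.85, 'qpos': [-0.533, 0.551, 0.175, 1.833, -0.13, 0.77, 0.932], 'eef_pos': [518.532, 198.716, 189.594], 'tool_rot': [-3.14, -0.0, 2.793], 'force': [-0.278, -1.039, -1.996], 'torque': [-0.048, -0.022, 0.001], 'width': 85.565}
```

Call:
servo_tool(commands=[0.05,0.15,0.5,0,0,0.1,0.3,1,0,0,0.15,0.35,1.5,0,0,0.15,0.35,1.5,0,0,0.15,0.35,1.5,0,0])

```text
clock: 10.27
eef_pos: [518.2, 207.8, 152.0]
tool_rot: [-3.14, -0.001, 2.791]
force: [0.2, -0.1, 0.1]
width: 85.5
```

```bash
python3 - <<'E'
from h import *
st(); print(units([517.3,208.2,72],2.806))
E
```

```text
{'clock': 10.267, 'qpos': [-0.538, 0.607, 0.162, 1.858, -0.144, 0.69, 0.927], 'eef_pos': [518.165, 207.776, 151.99], 'tool_rot': [-3.14, -0.001, 2.791], 'force': [0.229, -0.071, 0.127], 'torque': [-0.031, -0.018, 0.009], 'width': 85.492}
([0.036, 0.009, 3.2], np.float64(-0.141))
```

Call:
servo_tool(commands=[0,0,1,-0.1,0.2,0.03,0,2,-0.14,0.3,0.04,0,2.8,-0.14,0.4,0.04,0,3.2,-0.14,0.4,0.04,0,3.2,-0.14,0.4,0.04,0,3.2,-0.14,0.4])

```text
clock: 10.77
eef_pos: [518.1, 209.5, 72.8]
tool_rot: [3.141, 0.001, 2.807]
force: [0.1, 0.3, 0.3]
width: 51.1
```

```bash
python3 - <<'E'
from h import *
st(); snap("wrist","wrist11"); crop("wrist11",220,180,420,330,4,"c19"); print(units([517.3,208.2,72],2.806))
E
```

```text
{'clock': 10.767, 'qpos': [-0.514, 0.728, 0.124, 1.907, -0.166, 0.516, 0.959], 'eef_pos': [518.091, 209.472, 72.791], 'tool_rot': [3.141, 0.001, 2.807], 'force': [0.11, 0.279, 0.296], 'torque': [0.02, 0.056, 0.073], 'width': 51.084}
([0.025, -0.079, 0.053], np.float64(0.013))
```

View pics/c19.png

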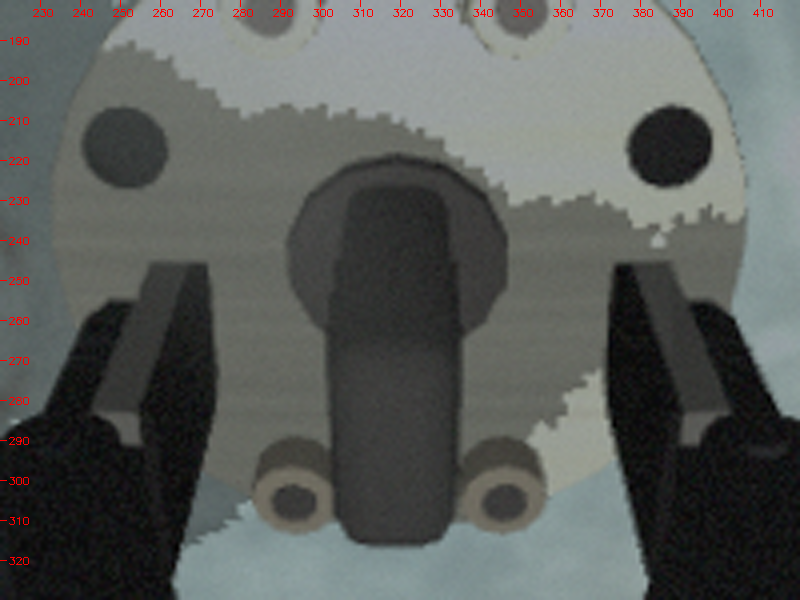

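Call:
servo_tool(commands=[0.03,-0.06,0.03,0,0.5,0.03,-0.06,0.03,0,0.7,0.03,-0.06,0.03,0,1,0.03,-0.06,0.03,0,1,0.03,-0.06,0.03,0,1,0.03,-0.06,0.03,0,1,0.03,-0.06,0.03,0,1,0.03,-0.06,0.03,0,1])

```text
clock: 11.48
eef_pos: [516.7, 209.0, 72.3]
tool_rot: [3.141, 0.001, 2.808]
force: [-2.1, -0.5, 5.5]
width: 13.3
```

```bash
python3 - <<'E'
from h import *
st()
E
```

```text
{'clock': 11.483, 'qpos': [-0.514, 0.727, 0.122, 1.911, -0.167, 0.511, 0.961], 'eef_pos': [516.689, 208.951, 72.258], 'tool_rot': [3.141, 0.001, 2.808], 'force': [-2.124, -0.472, 5.451], 'torque': [-0.115, 0.193, 0.009], 'width': 13.287}
```

Call:
servo_tool(commands=[0,0,-0.2,0,1,0,0,-0.6,0,1,0,0,-1.1,0,1,0,0,-1.6,0,1,0,0,-2.2,0,1,0,0,-3,0,1,0,0,-4,0,1,0,0,-5,0,1,0,0,-5,0,1])

```text
clock: 12.23
eef_pos: [519.0, 209.8, 201.4]
tool_rot: [3.136, 0.006, 2.808]
force: [1.7, -0.1, -3.2]
width: 13.6
```

```bash
python3 - <<'E'
from h import *
st(); snap("wrist","wrist12"); snap("scene","scene12"); crop("scene12",150,60,310,260,4,"c20"); print(units([548.5,-207.6,200],np.pi-.126))
E
```

```text
{'clock': 12.233, 'qpos': [-0.551, 0.537, 0.175, 1.818, -0.126, 0.789, 0.926], 'eef_pos': [518.968, 209.813, 201.368], 'tool_rot': [3.136, 0.006, 2.808], 'force': [1.742, -0.081, -3.233], 'torque': [-0.007, -0.109, 0.046], 'width': 13.595}
([-6.666, -15.328, -0.119], np.float64(-1.98))
```

View pics/c20.png

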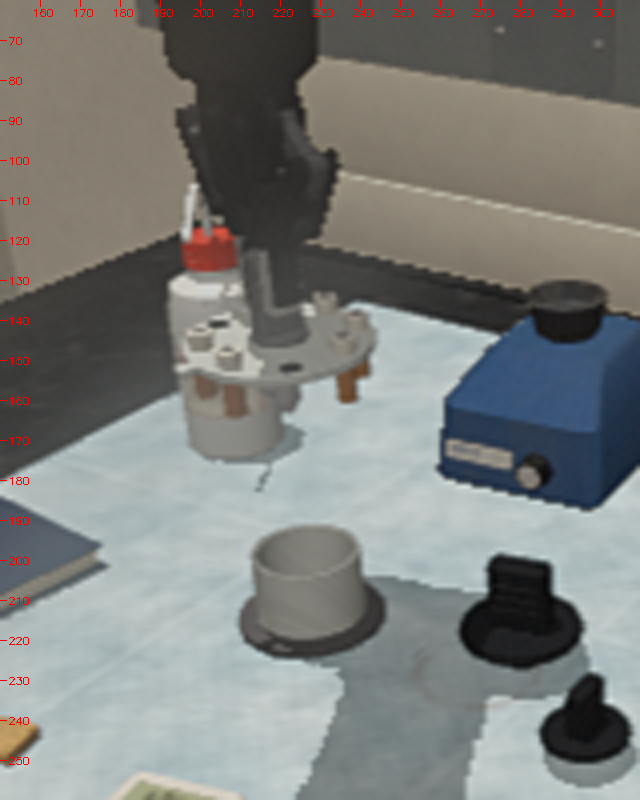

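View pics/wrist12.png

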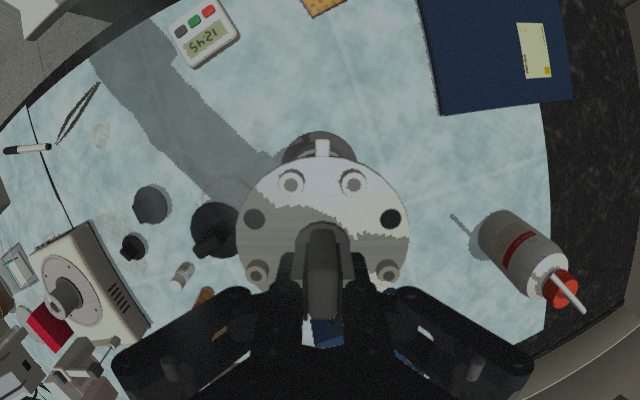

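```bash
python3 - <<'E'
from h import *
# use state at image time
p=np.array([518.968,209.813,201.368]); R=Ro.from_euler("xyz",[3.136,.006,2.808]).as_matrix()
def tool(u,v,h):  # intersect plane tool z = -h (h above TCP)
    o,w=ray("wrist12",u,v); o=R.T@(o-p); w=R.T@w; return o+w*(-h-o[2])/w[2]
h=18.7-48+22
a=tool(291,183.5,h);b=tool(353.5,183.5,h);c=tool(256.3,273,h);d=tool(387,273,h)
print(a,b,c,d)
print("centre from front",(a+b)/2-[38.8,0,0],"from side",(c+d)/2+[16.07,0,0])
hh=18.7-48+12
e=tool(254,218.7,hh);f=tool(391,218.7,hh);print(e,f,"centre holes",(e+f)/2-[16.07,0,0])
E
```

```text
[ 38.49209813 -15.30799147   7.3       ] [38.47620826 15.94402505  7.3       ] [-14.17306476 -37.33723474   7.3       ] [-14.20553894  37.25406639   7.3       ]
centre from front [-0.3158468   0.31801679  7.3       ] from side [ 1.88069815 -0.04158417  7.3       ]
[ 15.35980941 -38.02121578  17.3       ] [15.30914184 38.96873381 17.3       ] centre holes [-0.73552438  0.47375901 17.3       ]
```

Call:
servo_tool(commands=[-0.3,-0.6,-0.1,0,1,-0.7,-1.6,-0.2,-0.2,1,-1.2,-2.7,-0.3,-0.4,1,-1.6,-3.8,-0.3,-0.6,1,-2.1,-4.9,-0.3,-0.8,1,-2.6,-6.0,-0.3,-1,1,-3.1,-7.1,-0.3,-1.2,1,-3.6,-8.2,-0.3,-1.4,1,-4.0,-9.2,-0.3,-1.6,1,-4.35,-10,-0.3,-1.98,1])

```text
clock: 13.17
eef_pos: [535.5, -65.7, 202.2]
tool_rot: [-3.14, -0.004, 3.014]
force: [0.5, -0.2, -3.4]
width: 13.2
```

```bash
python3 - <<'E'
from h import *
st(); print(units([548.5,-207.6,200],np.pi-.126))
E
```

```text
{'clock': 13.167, 'qpos': [-0.007, 0.511, 0.113, 1.858, -0.077, 0.78, 1.59], 'eef_pos': [535.475, -65.667, 202.228], 'tool_rot': [-3.14, -0.004, 3.014], 'force': [0.497, -0.181, -3.428], 'torque': [-0.029, -0.055, 0.019], 'width': 13.202}
([-1.237, -5.565, 0.091], np.float64(-0.01))
```

Call:
servo_tool(commands=[-0.2,-0.8,0,0,1,-0.4,-1.8,0,0,1,-0.6,-2.8,0,0,1,-0.8,-3.8,0,0,1,-1,-4.7,0,0,1,-1.2,-5.3,0,0,1,-1.23,-5.56,0,0,1,-1.23,-5.56,0,0,1,-1.23,-5.56,0,0,1,-1.23,-5.56,0,0,1])

```text
clock: 14.0
eef_pos: [549.9, -202.5, 203.2]
tool_rot: [3.14, -0.002, 3.018]
force: [-0.9, 0.1, -3.1]
width: 13.0
```

```bash
python3 - <<'E'
from h import *
st(); snap("wrist","wrist13"); snap("scene","scene13"); snap("top","top13"); crop("scene13",330,90,480,290,4,"c21"); crop("wrist13",200,120,440,300,3,"c22"); st(); print(units([548.5,-207.6,200],np.pi-.126))
E
```

```text
{'clock': 14.0, 'qpos': [0.237, 0.571, 0.107, 1.733, -0.079, 0.844, 1.827], 'eef_pos': [549.866, -202.524, 203.201], 'tool_rot': [3.14, -0.002, 3.018], 'force': [-0.871, 0.066, -3.063], 'torque': [0.009, -0.025, -0.019], 'width': 12.951}
{'clock': 14.15, 'qpos': [0.237, 0.57, 0.108, 1.732, -0.079, 0.844, 1.827], 'eef_pos': [550.29, -203.129, 203.816], 'tool_rot': [3.141, -0.0, 3.018], 'force': [0.021, -0.145, -2.983], 'torque': [0.018, 0.003, -0.006], 'width': 13.157}
([0.049, -0.186, 0.153], np.float64(0.019))
```

View pics/c21.png

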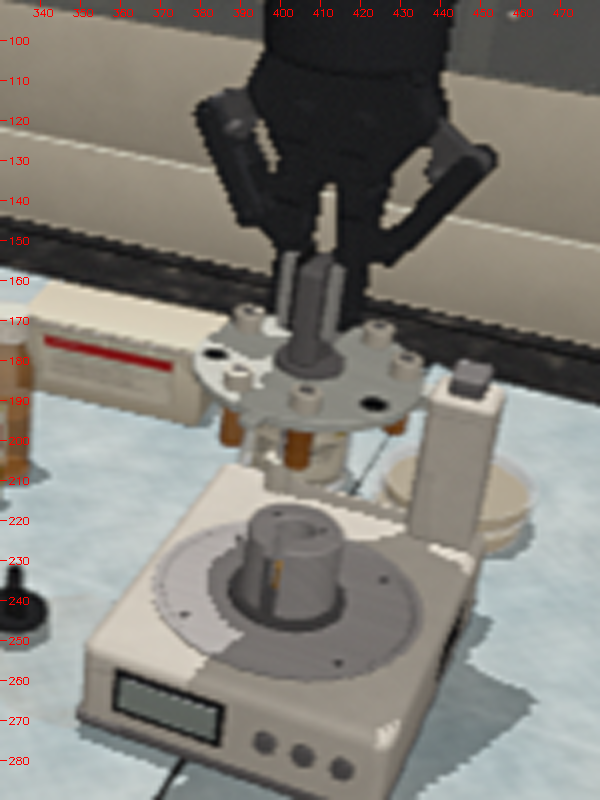

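View pics/c22.png

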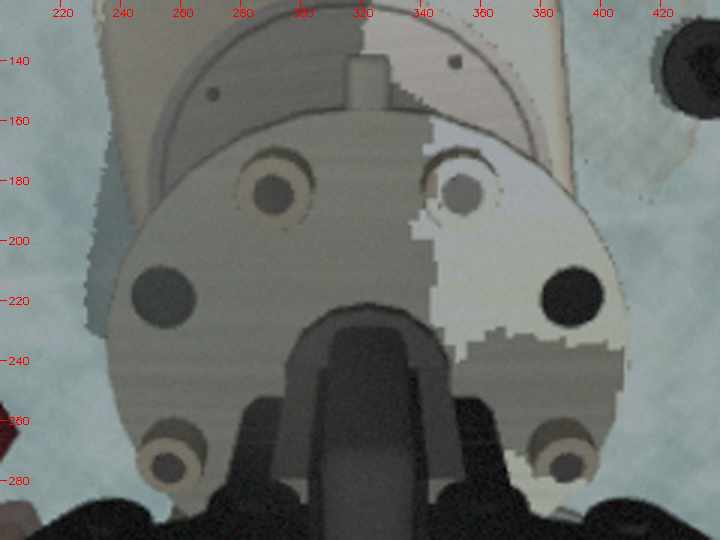

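Call:
servo_tool(commands=[0.05,-0.18,0.3,0,1,0.05,-0.18,0.8,0,1,0.05,-0.18,1.25,0,1,0.05,-0.18,1.25,0,1,0.05,-0.18,1.25,0,1,0.05,-0.18,1.25,0,1])

```text
clock: 14.65
eef_pos: [548.6, -209.1, 172.7]
tool_rot: [3.142, 0.0, 3.016]
force: [0.3, -0.3, -2.9]
width: 13.3
```

```bash
python3 - <<'E'
from h import *
st(); snap("scene","scene14"); crop("scene14",330,110,480,290,4,"c23"); st(); print(units([548.5,-207.6,160],np.pi-.126))
E
```

```text
{'clock': 14.65, 'qpos': [0.251, 0.609, 0.103, 1.761, -0.084, 0.775, 1.84], 'eef_pos': [548.588, -209.06, 172.696], 'tool_rot': [3.142, 0.0, 3.016], 'force': [0.331, -0.326, -2.929], 'torque': [0.024, -0.05, -0.006], 'width': 13.295}
{'clock': 14.7, 'qpos': [0.251, 0.609, 0.103, 1.761, -0.084, 0.775, 1.84], 'eef_pos': [548.817, -209.129, 173.018], 'tool_rot': [-3.141, 0.001, 3.016], 'force': [0.054, -0.736, -2.558], 'torque': [-0.065, 0.029, -0.017], 'width': 12.879}
([0.021, 0.059, 0.521], np.float64(0.0))
```

View pics/c23.png

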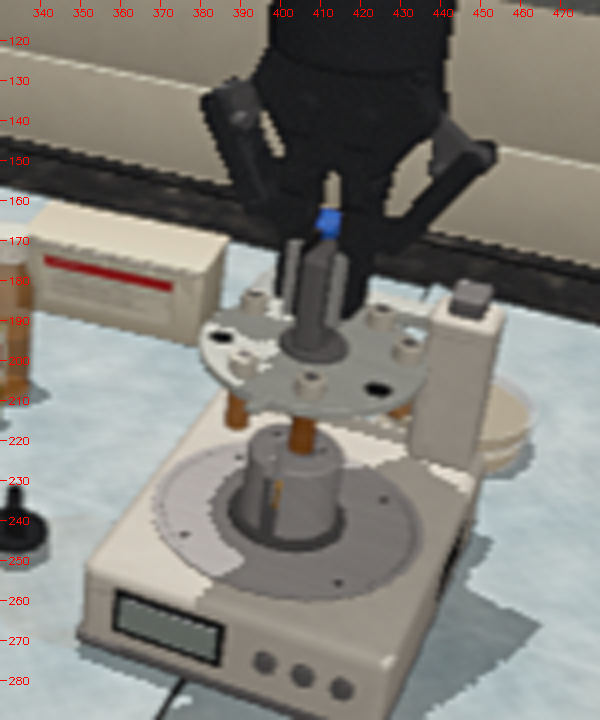

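Call:
servo_tool(commands=[0.02,0.05,0.2,0,1,0.02,0.05,0.4,0,1,0.02,0.05,0.6,0,1,0.02,0.05,0.8,0,1,0.02,0.05,0.8,0,1,0.02,0.05,0.8,0,1])

```text
clock: 15.2
eef_pos: [547.7, -207.7, 152.1]
tool_rot: [3.141, -0.001, 3.015]
force: [-0.8, 0.5, -2.9]
width: 13.3
```

```bash
python3 - <<'E'
from h import *
st()
E
```

```text
{'clock': 15.2, 'qpos': [0.252, 0.636, 0.098, 1.781, -0.088, 0.73, 1.841], 'eef_pos': [547.727, -207.667, 152.097], 'tool_rot': [3.141, -0.001, 3.015], 'force': [-0.817, 0.455, -2.89], 'torque': [0.007, 0.033, -0.043], 'width': 13.28}
```

Call:
servo_tool(commands=[0.02,0,0.08,0,1,0.02,0,0.16,0,1,0.02,0,0.24,0,1,0.02,0,0.28,0,1,0.02,0,0.28,0,1])

```text
clock: 15.62
eef_pos: [547.4, -207.6, 145.4]
tool_rot: [3.141, -0.0, 3.015]
force: [0.4, 0.3, -2.9]
width: 13.5
```

```bash
python3 - <<'E'
from h import *
st()
E
```

```text
{'clock': 15.617, 'qpos': [0.253, 0.644, 0.097, 1.788, -0.089, 0.714, 1.842], 'eef_pos': [547.394, -207.618, 145.39], 'tool_rot': [3.141, -0.0, 3.015], 'force': [0.371, 0.28, -2.853], 'torque': [-0.025, 0.017, 0.016], 'width': 13.524}
```

Call:
servo_tool(commands=[-0.02,0,0.08,0,1,-0.02,0,0.16,0,1,-0.02,0,0.24,0,1,-0.02,0,0.32,0,1,-0.02,0,0.36,0,1,-0.02,0,0.36,0,1])

```text
clock: 16.12
eef_pos: [548.2, -207.8, 137.1]
tool_rot: [-3.142, 0.001, 3.015]
force: [-1.1, 1.1, 3.7]
width: 13.2
```

```bash
python3 - <<'E'
from h import *
st()
E
```

```text
{'clock': 16.117, 'qpos': [0.254, 0.657, 0.095, 1.792, -0.09, 0.696, 1.844], 'eef_pos': [548.24, -207.843, 137.064], 'tool_rot': [-3.142, 0.001, 3.015], 'force': [-1.101, 1.067, 3.707], 'torque': [0.235, 0.38, 0.005], 'width': 13.232}
```

Call:
servo_tool(commands=[0,0,0.08,0,1,0,0,0.16,0,1,0,0,0.24,0,1,0,0,0.3,0,1,0,0,0.3,0,1,0,0,0.3,0,1])

```text
clock: 16.62
eef_pos: [548.3, -207.9, 130.3]
tool_rot: [-3.142, 0.001, 3.015]
force: [-2.0, 0.7, 9.8]
width: 13.5
```

```bash
python3 - <<'E'
from h import *
st()
E
```

```text
{'clock': 16.617, 'qpos': [0.255, 0.666, 0.093, 1.797, -0.092, 0.681, 1.845], 'eef_pos': [548.332, -207.852, 130.284], 'tool_rot': [-3.142, 0.001, 3.015], 'force': [-2.028, 0.677, 9.803], 'torque': [0.34, 0.721, -0.025], 'width': 13.455}
```

Call:
servo_tool(commands=[0,0,0.06,0,1,0,0,0.12,0,1,0,0,0.12,0,1,0,0,0.12,0,1])

```text
clock: 16.95
eef_pos: [548.4, -207.9, 130.1]
tool_rot: [3.141, 0.002, 3.015]
force: [-8.5, 3.3, 31.1]
width: 13.2
```

```bash
python3 - <<'E'
from h import *
st()
E
```

```text
{'clock': 16.95, 'qpos': [0.256, 0.666, 0.093, 1.798, -0.092, 0.68, 1.845], 'eef_pos': [548.4, -207.901, 130.139], 'tool_rot': [3.141, 0.002, 3.015], 'force': [-8.49, 3.3, 31.12], 'torque': [0.861, 1.973, 0.012], 'width': 13.17}
```

Call:
servo_tool(commands=[0.03,0,-0.03,0,1,0.03,0.01,-0.03,0,1,0.03,0.01,-0.03,0,1,0.03,0.01,-0.03,0,1])

```text
clock: 17.28
eef_pos: [548.3, -207.9, 130.2]
tool_rot: [-3.141, 0.003, 3.015]
force: [-5.4, 1.8, 23.6]
width: 13.3
```

```bash
python3 - <<'E'
from h import *
st(); snap("scene","scene15"); snap("top","top15"); snap("wrist","wrist15"); st(); crop("scene15",250,110,480,290,3,"c24")
E
```

```text
{'clock': 17.283, 'qpos': [0.255, 0.665, 0.093, 1.8, -0.092, 0.678, 1.845], 'eef_pos': [548.339, -207.902, 130.194], 'tool_rot': [-3.141, 0.003, 3.015], 'force': [-5.401, 1.848, 23.574], 'torque': [0.627, 1.302, 0.022], 'width': 13.276}
{'clock': 17.433, 'qpos': [0.255, 0.665, 0.093, 1.8, -0.092, 0.678, 1.845], 'eef_pos': [548.302, -207.857, 130.16], 'tool_rot': [-3.141, 0.003, 3.015], 'force': [-5.618, 2.255, 24.597], 'torque': [0.607, 1.353, -0.027], 'width': 13.227}
```

View pics/c24.png

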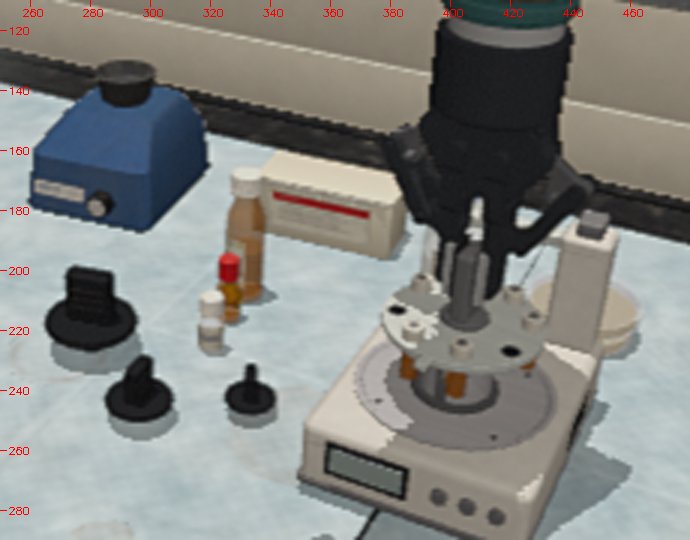

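View pics/top15.png

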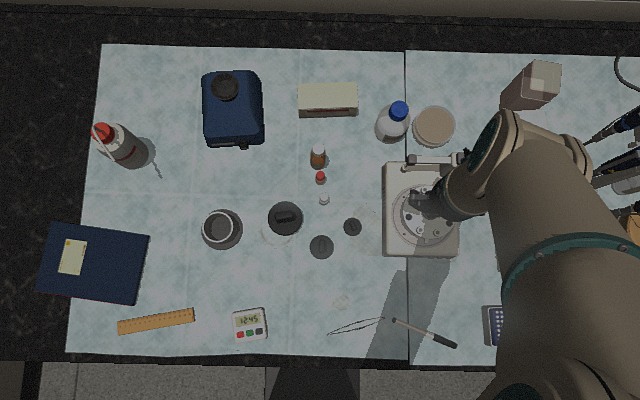

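```bash
python3 - <<'E'
from h import *
st(); print(ctrl.finish_job()); st()
E
```

```text
{'clock': 17.433, 'qpos': [0.255, 0.665, 0.093, 1.8, -0.092, 0.678, 1.845], 'eef_pos': [548.302, -207.857, 130.16], 'tool_rot': [-3.141, 0.003, 3.015], 'force': [-5.618, 2.255, 24.597], 'torque': [0.607, 1.353, -0.027], 'width': 13.227}
the job is handed in; nothing more can be done
None
the job is handed in; nothing more can be done
```

The job is handed in at 17.4 s, with the arm still gripping the carousel and pressing it home; no verdict was reported.

- **Dust cap:** I lifted it off the hub and released it on the worktop near (482, -5) mm. The later pictures show it lying there at rest, and the hub axis is about 210 mm away.
- **Carousel:** I lifted it upright off its stand and turned it to the slot angle seen in the wrist picture (about -0.126 rad). The shaft and key slid in on the first descent, so I did not have to search for the slot by feel.

Last checks:
- **Height:** The TCP stopped at z = 130.2 mm, which puts the carousel's origin 99.9 mm above the worktop. The hub's top face is at 100 mm.
- **Force:** The wrist force rose by about 6.6 N when the ejector was touched and by about 12.7 N near home. It then climbed steeply with no further travel. I eased off to about 25 N of downward press.
- **Grip and tilt:** The grip opening is 13.2 mm on the 14 mm grip, and the tool tilt is under 0.004 rad.
- **Surroundings:** In the last pictures the stand is upright and the three bystanders look unmoved.

Two things were not quite clean. About 6 N of sideways load remains at the wrist. The height triangulated from two wrist views of the cap came out about 17 mm too low (88 mm). The views paired with the top camera agreed with the stated height to within 3 mm, so I used those.

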